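# Ready the sample chest for the road

## Robot

A 6-joint arm with a two-finger parallel gripper is mounted at the origin on the work surface. World frame = base frame: x ahead of the robot, y to its left, z up, the work surface at z = 0. Lengths are in m, angles in rad, forces in N, time in s.
With the tool pointing down it reaches from about 0.35 to 0.775 m from the base axis. Payload 5.5 kg.
Tool frame: the origin (TCP) lies on the centre line of the jaws, within the pads' length; the fingertips stand 25 mm ahead of it and the grasp point (between the pads) lies 6 mm ahead of it; z points along the fingers, y is the line along which they close (so a half turn about z gives the same grasp; the last joint's range is limited). The gripper opens to 85 mm and grips with 20 to 120 N. Pads are 22 mm wide; open, the fingers measure 114 mm over their backs; the gripper's body (76 mm by 85 mm) begins 54 mm behind the grasp point. The pads swing forward as they close: fully open they stand 13 mm farther back than shut.
Start: joints at [-1.423, 0.313, 0.046, 1.304, 0, 1.431], TCP at [0.163, -0.551, 0.256] pointing down, gripper open.
Joint ranges: [-2.76, 2.76], [-0.86, 1.69], [-1.03, 1.26], [-2.2, 2.34], [-1.47, 1.5], [-3.14, 3.14]. Speed limits (rad/s): [2.57, 2.57, 3.14, 3.14, 3.14, 3.14].

## Interface

Orientations are given as a unit quaternion [x, y, z, w].
In Python, from plant import state, capture, get_calibration, finish_job gives the robot as it stands.
- The arm moves only by the shell command python3 -m creep 'ROWS' [FORCE]. ROWS is JSON, a list of rows, each a list of 7 numbers: the shift along the tool's x, y, z in m, then the turn, a rotation vector about the tool's x, y, z in degrees, then the finger opening in m, from 0 to 0.0854. In form: [[tx, ty, tz, rx, ry, rz, grip], ...]. A call has 1 to 20 rows; each row shifts and turns the commanded pose from where the row before left it, along the tool's axes as they then stand; what a row does not reach is not made up. A row lasts 1/12 s, in which the tool goes at most 41.7 mm and 7.16 degrees, less where a joint would pass 70% of its speed; a pose out of reach is approached as far as the arm can. A call is refused whole if a number of a shift passes 0.0417 or a number of a turn 7.16, either way. A call with a gripper value outside its range is refused whole. The fingers move at their own pace and stop on an object; FORCE is the grip in N (left out, the last holds). Time passes only in rows, so rows that do not move let the fingers close. It gives the time, the measured TCP pose, the force, the opening and the grip force at its end, in the units of the state.
- state(): the state, without advancing time (a new reading comes with each control period).
- capture(name): name is "side" or "top"; returns the picture (480x640x3 uint8, red, green, blue); there is no depth.
- get_calibration(name): a dict with "camera_matrix" (3x3 intrinsics, pixels), "R" (3x3) and "t" (3): a world point X has camera coordinates R X + t. Camera axes: x right, y down, z forward; pixel columns grow to the right and rows downward; lengths in m; the calibration is good to about 2 mm. A picture is of the moment at which its call begins. get_calibration takes no time and is no camera call.
- finish_job(): hands the job in; it is judged then, once.
The state is a dict: "time": time; "qpos": joint angles; "joint_velocities": joint speeds; "effort": joint torques, N m; "tcp_pos": TCP position; "tool_rot": TCP orientation; "wrist_force": force on the tool from outside, world axes, zero at the start; "torque": the same for the moment, N m; "gripper_width": finger opening in m; "finger_force": force on a finger pad.
Only numpy, scipy, OpenCV 4.12 (cv2) and the standard library are available. Lean on these libraries where they do the work, as an engineer would, in place of code of your own. Each camera call takes 0.05 s, during which the arm holds its last target. There are 200 camera calls.

## Task

Get the white sample chest ready to travel: first turn the lever of its drain cock a quarter turn from open (along the pipe) to fully shut (across the pipe, against its stop), then swing the hasp strap flat down over the loop on top of the chest. Last, push the loose locking pin through the loop, above the strap, until its handle is up against the loop, and leave it there. Do not disturb the other things on the counter.

Things in the scene. Friction and masses are not known exactly. Their poses are not given: they have to be found in the camera images.
- chest: White insulated sample chest, 260 (x) x 280 (y) x 140 mm high, fixed to the counter. Origin at the centre of its underside on the counter, z up; its -x side faces roughly to the robot, its -y side carries the drain pipe.
- stem (a point): Point on the vertical turning axis of the drain cock's lever, 98 mm above the counter, at (30, -200) mm in the chest's frame, that is 60 mm out from the chest's -y side. Below it is a brass ball valve body (42 mm across) on a 22 mm pipe that runs along the chest's -y at a height of 50 mm and ends 44 mm beyond the axis.
- cock_grip (a point): Middle of the grey sleeve of the cock's flat horizontal lever, 78 mm from the turning axis, moves with the lever. The sleeve is 72 mm long, 20 mm wide, 14 mm thick and ends 112 mm from the axis; its top is 101 mm and its underside 87 mm above the counter. Nothing is below the sleeve's outer half.
- drain_cock (a joint): Angle of the cock's lever in rad. 0 = fully open, lever along the pipe, pointing away from the chest (chest's -y); it grows as the lever turns clockwise seen from above, and at 1.571 (hard stop) the cock is shut with the lever across the pipe, pointing along the chest's -x (towards the robot). Friction about 0.25 N m; it stays where it is left.
- hasp_hinge (a point): Middle of the hasp's hinge axis on top of the chest, at (45, 0, 142.5) mm in the chest's frame; the axis runs along the chest's y.
- hasp_end (a point): Middle of the free end of the steel hasp strap, 140 mm from the hinge axis, moves with the strap. The strap is 46 mm wide and 5 mm thick; a slot 55 mm long and 16 mm wide, from 55 to 109 mm from the hinge, goes over the loop; the last 31 mm are solid.
- hasp (a joint): Angle of the hasp strap in rad. 0 = closed, flat on the chest's top, pointing from the hinge along the chest's -x with the loop standing through its slot; 1.571 = upright; above that it leans back, away from the robot; at most 2.2. Hinge friction about 0.13 N m holds the strap where it is left.
- loop (a point): Centre of the opening of the fixed steel loop (staple) on the chest's top, at (-35, 0, 156) mm in the chest's frame. Opening 20 mm wide (chest x), 22 mm high above the closed strap (strap top at 145 mm, opening's upper edge at 167 mm); its axis runs along the chest's y. Bars 8 mm thick; outside 36 mm (x) x 8 mm (y), top 175 mm above the counter.
- pin: Loose locking pin lying flat, about 80 g: grey block handle 45 mm long, 20 wide, 32 high, with a steel shaft 12 mm thick, 75 mm long out of one end. x runs from handle to tip, z up; origin on the underside where shaft and handle meet. Shaft axis and handle middle at y = 0; shaft axis 6 mm above the underside; handle at x = -45 to 0.
- pin_grip (a point): Middle of the pin's handle, 22.5 mm behind its front face, 22 mm above the pin's underside.
- pin_shoulder (a point): Point on the shaft's axis where the shaft meets the handle's front face; this face stops at the loop.
- pin_tip (a point): Tip of the pin's shaft, on its axis, 75 mm in front of the handle (last 5 mm tapered).
- marker: Bystander: loose marker pen lying near the pin, 125 mm long, 14 mm thick, origin under its middle.
- tube_rack: Bystander: loose white rack of sample tubes, 70 x 200 x 98 mm high, behind the chest, origin under its centre.
- sanitizer: Bystander: loose clear bottle, 60 mm across, 150 mm high, origin under its centre.
- cup: Bystander: loose paper cup, 76 mm across, 95 mm high, origin under its centre.
- tape: Bystander: loose roll of tape lying flat, 90 mm across, 24 mm high, origin under its centre.
- stapler: Bystander: loose black stapler, 130 x 34 x 42 mm, origin under its middle.
There are look-alikes about, which are no part of the job. Of the things that look like the pin, the largest one is meant.

How it is judged:
By the outcome, as a careful person would: the job done as asked, in the order asked, and still so for the second after the job is handed in, with the robot touching nothing.
It also fails if it takes over 72 s, if anything falls off the work surface, if the arm or the gripper's body presses on something with over 40 N, if the wrist force passes 120 N, or if a joint passes its speed limit or range.

## Working session

There is one attempt and no reset: what is moved stays moved. The work goes in short steps, Python scripts to look and compute and a shell command to move; the robot and the scene stay as the last step left them, time stands still between calls to the robot, and variables do not carry over. Pictures are saved under pics/ and viewed, at most 10 in all, crops included, and the job is handed in when it is done.

```bash
ls; mkdir -p pics
python3 - <<'E'
from plant import *
import cv2
for n in("side","top"):
    cv2.imwrite(f"pics/{n}0.png",capture(n)[:,:,::-1])
    c=get_calibration(n);print(n,c)
print(state())
E
```

```text
pics
side {'camera_matrix': array([[507.29822145,   0.        , 311.33098982],
       [  0.        , 507.29822145, 238.37607877],
       [  0.        ,   0.        ,   1.        ]]), 'R': array([[-0.92738158, -0.37335237,  0.0239042 ],
       [-0.2399708 ,  0.54461851, -0.80361974],
       [ 0.28701467, -0.75099845, -0.59466285]]), 't': array([0.50792594, 0.22018317, 1.23896714])}
top {'camera_matrix': array([[613.61292258,   0.        , 324.87377356],
       [  0.        , 613.61292258, 235.03758711],
       [  0.        ,   0.        ,   1.        ]]), 'R': array([[-9.53641005e-03, -9.99954470e-01,  3.40073084e-04],
       [-9.89838878e-01,  9.39168643e-03, -1.41883023e-01],
       [ 1.41873369e-01, -1.68967224e-03, -9.89883373e-01]]), 't': array([0.03137107, 0.55902441, 1.58904479])}
{'time': 0.1, 'qpos': array([-1.42257359e+00,  3.13921992e-01,  4.51125208e-02,  1.30363761e+00,
        4.48970353e-06,  1.43120410e+00]), 'joint_velocities': array([-0.0023437 , -0.00218381,  0.00298854,  0.00071054,  0.00014267,
       -0.00084748]), 'effort': array([ 2.89740696e-03, -4.81724918e+01,  2.99244815e+01,  1.26495064e-02,
       -1.70469657e-04,  9.98799464e-06]), 'tcp_pos': array([ 0.16315172, -0.55092919,  0.25550807]), 'tool_rot': array([ 9.89662839e-01,  1.43411239e-01, -1.31687655e-06, -8.25380864e-04]), 'wrist_force': array([ 0.11662179,  0.44836186, -0.55739757]), 'torque': array([ 0.00264234,  0.02070177, -0.03003972]), 'finger_force': 0.0, 'gripper_width': 0.0854681001847426}
```

View pics/side0.png

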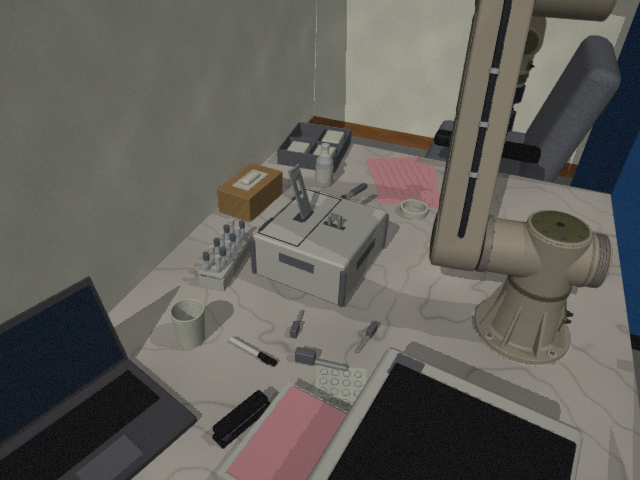

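View pics/top0.png

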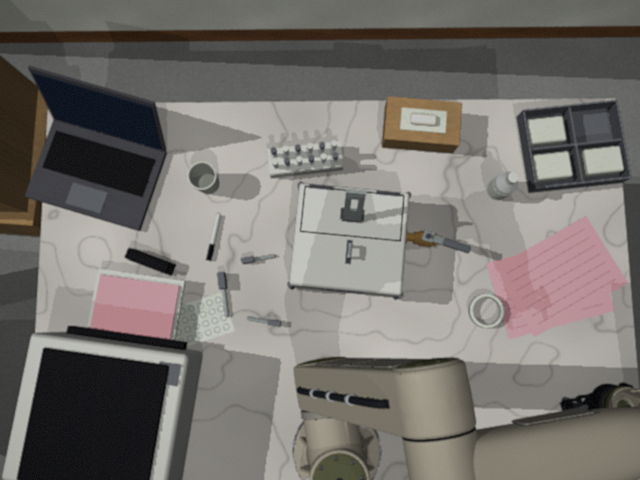

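The side view shows the chest around (320,245) with the strap upright at (300,190) and the loop at (337,218). The top view shows the chest at (350,240), loop (355,250), strap (353,207), and lever (460,244).
There are three pin-like things in the top view: (223,293), (260,259) and (268,321). In the side view they are at (320,360), (297,323) and (368,336). The first looks largest, so I'll confirm it in a crop.

```bash
cat > h.py <<'E'
import numpy as np, cv2
from plant import *
C={n:get_calibration(n) for n in("side","top")}
def proj(n,X):
    c=C[n];p=c["camera_matrix"]@(c["R"]@np.array(X,float)+c["t"]);return p[:2]/p[2]
def ray(n,uv):
    c=C[n];d=c["R"].T@np.linalg.solve(c["camera_matrix"],[*uv,1.]);return -c["R"].T@c["t"],d/np.linalg.norm(d)
def plane(n,uv,z):
    o,d=ray(n,uv);return o+d*(z-o[2])/d[2]
def tri(us,ut):
    P=[C[n]["camera_matrix"]@np.c_[C[n]["R"],C[n]["t"]] for n in("side","top")]
    X=cv2.triangulatePoints(P[0],P[1],np.array(us,float).reshape(2,1),np.array(ut,float).reshape(2,1)).ravel();X=X[:3]/X[3]
    return X,[np.linalg.norm(proj(n,X)-u) for n,u in(("side",us),("top",ut))]
def grab(name,cam,box,k):
    im=capture(cam);x0,y0,x1,y1=box
    im=cv2.resize(im[y0:y1,x0:x1],None,fx=k,fy=k,interpolation=cv2.INTER_CUBIC);return im[:,:,::-1]
E
python3 - <<'E'
from h import *
a=grab("","side",(215,270,415,390),4);cv2.imwrite("pics/c1.png",a)
b=grab("","top",(180,180,380,330),4);cv2.imwrite("pics/c2.png",b)
E
```

```text
(no output)
```

View pics/c1.png

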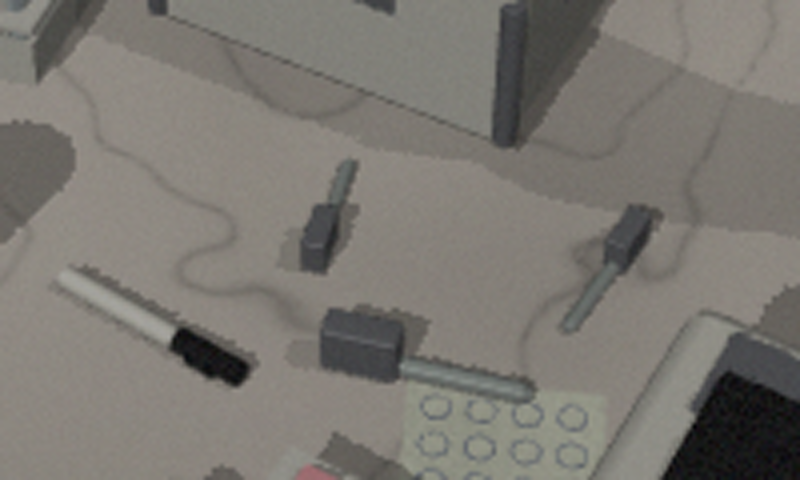

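View pics/c2.png

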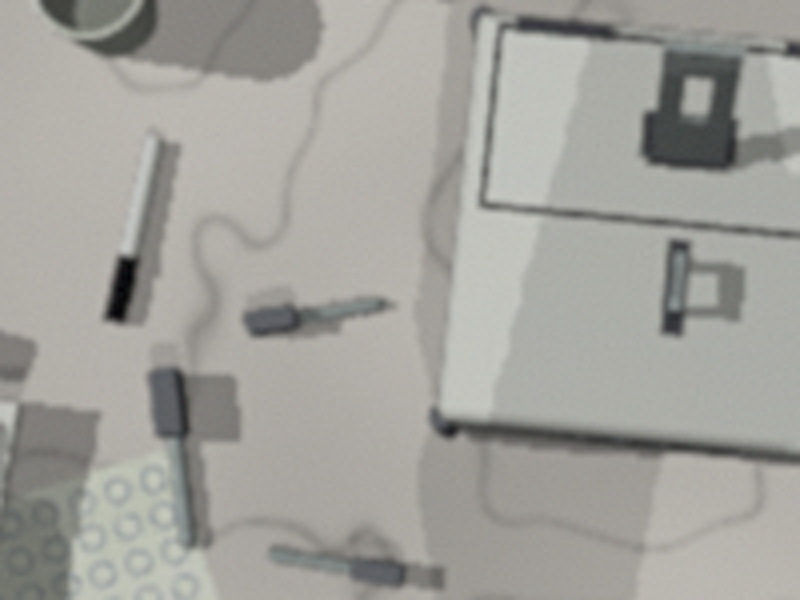

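The crops confirm three candidates. The handle at side-crop (360,345) / top-crop (168,403) is clearly the largest, about twice the size of those at (320,238) and (628,238). The meant pin is therefore the one at top (222,281) / side (305,356), with its shaft pointing towards the robot. Next I'll take close tiles of the chest features.

Run:
```python
from h import *
s=capture("side")[:,:,::-1];t=capture("top")[:,:,::-1]
def T(im,x,y):return cv2.resize(im[y:y+75,x:x+100],(400,300),interpolation=cv2.INTER_CUBIC)
cv2.imwrite("pics/m1.png",np.vstack([np.hstack([T(s,280,158),T(s,325,165)]),np.hstack([T(t,305,190),T(t,400,205)])]))
for n in C:print(n,"cam",-C[n]["R"].T@C[n]["t"])
# bright top face of chest
g=cv2.cvtColor(t,cv2.COLOR_BGR2GRAY)
print("tip tri",tri((347.5,367.5),(227.8,316.3)))
# handle mask
hsv=cv2.cvtColor(t,cv2.COLOR_BGR2HSV)
for nm,im,(x0,y0,x1,y1) in(("top",t,(212,265,236,292)),("side",s,(290,344,322,368))):
    m=(im[y0:y1,x0:x1].max(2)<95).astype(np.uint8)
    k,l,st,ce=cv2.connectedComponentsWithStats(m);i=1+st[1:,4].argmax()
    pts=np.argwhere(l==i)[:,::-1]+[x0,y0]
    print(nm,st[i],ce[i]+[x0,y0],cv2.minAreaRect(pts.astype(np.float32)))
```

```text
side cam [0.16827694 1.00018193 0.9015697 ]
top cam [0.32820013 0.02880442 1.65227442]
tip tri (array([0.34774023, 0.28559203, 0.00954297]), [np.float64(0.3287178355914731), np.float64(0.1868921748111589)])
top [ 9  7  7 19 63] [224.58730159 281.46031746] ((224.78604125976562, 281.1048278808594), (5.947366714477539, 17.577774047851562), 7.594643592834473)
side [  5   3  22  19 317] [305.33123028 355.7318612 ] ((305.1823425292969, 355.42938232421875), (21.367652893066406, 16.161319732666016), 12.528807640075684)
```

View pics/m1.png

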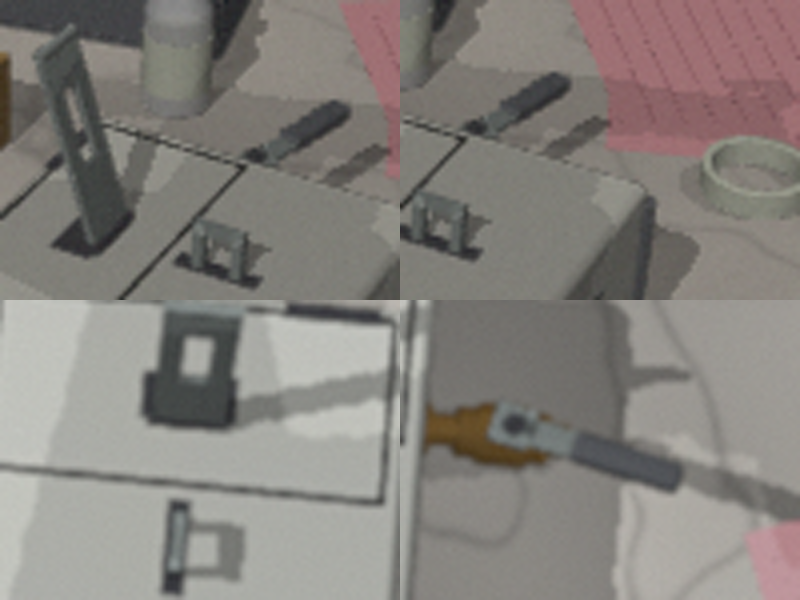

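The crop shows:
- **Strap:** it stands up with its free end at side (294,168) / top (356,192).
- **Loop:** its top is at side (335.5,216) / top (349,250.5).
- **Lever:** the stem is at top (429,236), and the sleeve middle is at top (457,245.5) / side (359,190).

Triangulating these now.

Run:
```python
from h import *
np.set_printoptions(precision=4,suppress=True)
for n,a,b in(("sleeve",(359,189.75),(456.75,245.5)),("looptop",(335.5,216),(349.25,250.5)),("end",(294.25,167.75),(356.2,192.5)),("handle",(305,355),(222.3,281))):
    print(n,*tri(a,b))
st=plane("top",(428.75,235.75),.100);sl=plane("top",(456.75,245.5),.100);lp=plane("top",(349.25,250.5),.175)
e=plane("top",(470.2,249),.1)
print("stem",st,"sleeve",sl,"loop",lp,"end",e,"r",np.linalg.norm(sl-st),np.linalg.norm(e-st))
v=st-lp;yaw=np.arctan2(v[1],v[0])-np.arctan2(-.2,.065);print("yaw deg",np.degrees(yaw),np.hypot(*v[:2]))
# seam direction yaw
a=plane("top",(305,232),.14);b=plane("top",(400,240),.14);d=a-b;print("seam yaw",np.degrees(np.arctan2(d[1],d[0]))-90)
R=np.array([[np.cos(yaw),-np.sin(yaw)],[np.sin(yaw),np.cos(yaw)]])
org=lp[:2]-R@[-.035,0];print("org",org,"org from stem",st[:2]-R@[.03,-.2])
l=sl-st;print("lever angle",np.degrees(yaw)-90-np.degrees(np.arctan2(l[1],l[0])))
for nm,p in(("hinge",(.045,0,.1425)),("loop",(-.035,0,.156)),("shut grip",(-.048,-.2,.094))):
    X=np.r_[org+R@p[:2],p[2]];print(nm,X,proj("side",X),proj("top",X))
h=[np.r_[plane("top",(180+x/4,180+y/4),.032)] for x,y in((149,373),(182,369),(188,433),(157,438))];print("handle corners",*h,np.mean(h,0))
s1=plane("top",(180+177/4,180+437/4),.012);s2=plane("top",(180+191/4,180+545/4),.012);print("shaft",s1,s2,np.linalg.norm(s1-s2),np.degrees(np.arctan2(*(s2-s1)[1::-1])))
from scipy.spatial.transform import Rotation as Q
print(Q.from_quat(state()["tool_rot"]).as_matrix())
```

```text
sleeve [ 0.5195 -0.3112  0.0952] [np.float64(0.8035941007828497), np.float64(0.662309079627279)]
looptop [ 0.5004 -0.0327  0.1744] [np.float64(0.7164279831266489), np.float64(0.5184928691838488)]
end [ 0.6214 -0.0462  0.2801] [np.float64(0.4699401259991167), np.float64(0.35666659319160726)]
handle [0.4418 0.2997 0.0224] [np.float64(0.43968288107221026), np.float64(0.2517287873185087)]
stem [ 0.5463 -0.2393  0.1   ] sleeve [ 0.5205 -0.3098  0.1   ] loop [ 0.5015 -0.0324  0.175 ] end [ 0.5112 -0.3437  0.1   ] r 0.07510793307762956 0.11018590483100167
yaw deg -5.780887821041711 0.21162222646913376
seam yaw -5.407640284193249
org [ 0.5363 -0.036 ] org from stem [ 0.5366 -0.0372]
lever angle 14.292161868435741
hinge [ 0.5811 -0.0405  0.1425] [306.6531 217.4184] [351.4793 220.2926]
loop [ 0.5015 -0.0324  0.156 ] [333.9717 221.7077] [348.9429 251.4054]
shut grip [ 0.4684 -0.2301  0.094 ] [366.36   206.6905] [425.7886 266.3888]
handle corners [0.4611 0.3115 0.032 ] [0.4635 0.2898 0.032 ] [0.4212 0.2852 0.032 ] [0.4182 0.3056 0.032 ] [0.441 0.298 0.032]
shaft [0.4198 0.2957 0.012 ] [0.3483 0.2854 0.012 ] 0.07221116924290596 -171.8363061015638
[[ 0.9589  0.2838 -0.0001]
 [ 0.2838 -0.9589  0.0006]
 [ 0.0001 -0.0006 -1.    ]]
```

The measurements agree with the text:

| Quantity | Measured | Expected |
|---|---|---|
| Loop top height | 174 mm | 175 mm |
| Stem to sleeve middle | 75 mm | 78 mm |
| Hinge to strap end | 143 mm | 140 mm |

The chest yaw is about -5.6°, and the lever sits at about 14°. I'll move over the lever first.

```bash
python3 -m creep '[[0.02,-0.006,0,0,0,0,0.085],[0.02,-0.006,0,0,0,0,0.085],[0.02,-0.006,0,0,0,0,0.085],[0.02,-0.006,0,0,0,0,0.085],[0.02,-0.006,0,0,0,0,0.085],[0.02,-0.006,0,0,0,0,0.085],[0.02,-0.006,0,0,0,0,0.085],[0.02,-0.006,0,0,0,0,0.085],[0.02,-0.006,0,0,0,0,0.085],[0.02,-0.006,0,0,0,0,0.085],[0.02,-0.006,0,0,0,0,0.085],[0.02,-0.006,0,0,0,0,0.085],[0.02,-0.006,0,0,0,0,0.085],[0.02,-0.006,0,0,0,0,0.085],[0.02,-0.006,0,0,0,0,0.085],[0.02,-0.006,0,0,0,0,0.085],[0.02,-0.006,0,0,0,0,0.085],[0.02,-0.006,0,0,0,0,0.085],[0.02,-0.006,0,0,0,0,0.085],[0.02,-0.006,0,0,0,0,0.085]]'
python3 -m creep '[[0,0,0,0,0,-7,0.04],[0,0,0,0,0,-7,0.04],[0,0,0,0,0,-7,0.04],[0,0,0,0,0,-7,0.04],[0,0,0,0,0,-7,0.04],[0,0,0,0,0,-7,0.04],[0,0,0,0,0,-7,0.04],[0,0,0,0,0,-7,0.04],[0,0,0,0,0,-7,0.04],[0,0,0,0,0,-7,0.04],[0,0,0,0,0,-7,0.04],[0,0,0,0,0,-7,0.04],[0,0,0,0,0,-7,0.04],[0,0,0,0,0,-7,0.04],[0,0,0,0,0,-7,0.04],[0,0,0,0,0,-7,0.04],[0,0,0,0,0,-7,0.04]]'
python3 -m creep '[[0,0,0,0,0,-7,0.04],[0,0,0,0,0,-7,0.04],[0,0,0,0,0,-7,0.04],[0,0,0,0,0,-7,0.04],[0,0,0,0,0,-7,0.04],[0,0,0,0,0,-7,0.04],[0,0,0,0,0,-7,0.04],[0,0,0,0,0,-7,0.04],[0,0,0,0,0,-7,0.04],[0,0,0,0,0,-7,0.04],[0,0,0,0,0,-7,0.04],[0,0,0,0,0,-7,0.04],[0,0,0,0,0,-7,0.04],[0,0,0,0,0,-7,0.04],[0,0,0,0,0,-7,0.04],[0,0,0,0,0,-7,0.04],[0,0,0,0,0,0,0.04]]'
cat >> h.py <<'E'
from scipy.spatial.transform import Rotation as Q
def need(p,yaw=None):
    "tool-axes shift to world TCP target; rz turn to tool-y yaw"
    s=state();R=Q.from_quat(s["tool_rot"]).as_matrix();y=np.degrees(np.arctan2(R[1,1],R[0,1]))
    print("pos",s["tcp_pos"].round(4),"yawy %.1f"%y,"F",s["wrist_force"].round(1),"w %.4f"%s["gripper_width"],"t %.2f"%s["time"],"q6 %.2f"%s["qpos"][5],"tilt",R[2].round(3))
    print("shift",(R.T@(np.array(p)-s["tcp_pos"])).round(4),"rz",None if yaw is None else round(-((yaw-y+180)%360-180),1))
E
python3 -c "
from h import *
need([.516,-.322,.256],160)"
```

```text
time: 1.97
tcp_pos: [0.5135, -0.3221, 0.2562]
tool_rot: [0.99, 0.143, -0.0, 0.0]
wrist_force: [-0.6, -0.5, -0.9]
gripper_width: 0.0851
finger_force: 0.0
time: 3.38
tcp_pos: [0.5127, -0.3228, 0.2562]
tool_rot: [0.376, 0.927, -0.0, -0.0]
wrist_force: [0.1, 0.1, -0.0]
gripper_width: 0.0398
finger_force: 0.0
time: 4.8
tcp_pos: [0.5126, -0.3228, 0.2562]
tool_rot: [-0.557, 0.831, 0.0, -0.0]
wrist_force: [-0.4, 0.0, -0.1]
gripper_width: 0.0399
finger_force: 0.0
pos [ 0.5126 -0.3228  0.2562] yawy 157.7 F [-0.4  0.  -0.1] w 0.0399 t 4.80 q6 -1.88 tilt [ 0.  0. -1.]
shift [-0.002  -0.0028  0.0002] rz -2.3
```

```bash
python3 -m creep '[[-0.002,-0.003,0,0,0,-2.3,0.04],[0,0,0.02,0,0,0,0.04],[0,0,0.02,0,0,0,0.04],[0,0,0.02,0,0,0,0.04],[0,0,0.02,0,0,0,0.04],[0,0,0.02,0,0,0,0.04],[0,0,0.02,0,0,0,0.04],[0,0,0.02,0,0,0,0.04],[0,0,0.02,0,0,0,0.04],[0,0,0,0,0,0,0.04],[0,0,0,0,0,0,0.024],[0,0,0,0,0,0,0.024],[0,0,0,0,0,0,0.024],[0,0,0,0,0,0,0.024]]' 20
python3 - <<'E'
from h import *
need([.516,-.322,.096],160)
s=capture("side")[:,:,::-1];t=capture("top")[:,:,::-1]
def T(im,x,y):return cv2.resize(im[y:y+75,x:x+100],(400,300),interpolation=cv2.INTER_CUBIC)
cv2.imwrite("pics/m2.png",np.hstack([T(s,320,150),T(t,405,205)]))
E
```

```text
time: 5.97
tcp_pos: [0.517, -0.3228, 0.098]
tool_rot: [-0.572, 0.82, -0.001, 0.0]
wrist_force: [-0.2, 0.7, 0.6]
gripper_width: 0.0239
finger_force: 0.0
pos [ 0.517  -0.3228  0.098 ] yawy 159.8 F [-0.2  0.7  0.6] w 0.0239 t 5.97 q6 -1.91 tilt [ 0.001 -0.003 -1.   ]
shift [-0.0004  0.0013  0.002 ] rz -0.2
```

View pics/m2.png

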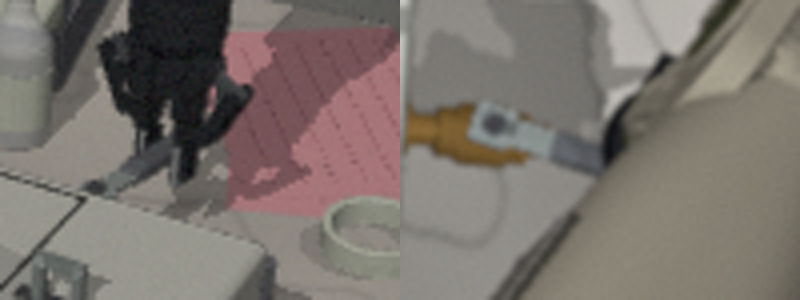

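The side tile shows the fingers straddling the sleeve at tile (155,150), and the top tile shows the lever running under the gripper at (590,160). Now the arc, about 14° to 90°.

```bash
python3 -m creep '[[0,0.0077,0,0,0,5,0.024],[0,0.0077,0,0,0,5,0.024],[0,0.0077,0,0,0,5,0.024],[0,0.0077,0,0,0,5,0.024],[0,0.0077,0,0,0,5,0.024],[0,0.0077,0,0,0,5,0.024],[0,0.0077,0,0,0,5,0.024],[0,0,0,0,0,0,0.024]]'
python3 -c "
from h import *
st=np.array([.5463,-.2393]);a=np.radians(-95.6-14.3-35)
need([*(st+.088*np.array([np.cos(a),np.sin(a)])),.097],125)"
```

```text
time: 6.73
tcp_pos: [0.473, -0.2912, 0.0973]
tool_rot: [-0.298, 0.955, -0.001, 0.001]
wrist_force: [0.6, -1.2, 0.2]
gripper_width: 0.0243
finger_force: 0.0
pos [ 0.473  -0.2912  0.0973] yawy 124.7 F [ 0.6 -1.2  0.2] w 0.0243 t 6.73 q6 -1.30 tilt [-0.001 -0.002 -1.   ]
shift [-0.0018  0.0003  0.0003] rz -0.3
```

```bash
python3 -m creep '[[-0.0006,0.0077,0,0,0,5,0.024],[-0.0006,0.0077,0,0,0,5,0.024],[-0.0006,0.0077,0,0,0,5,0.024],[-0.0006,0.0077,0,0,0,5,0.024],[-0.0006,0.0077,0,0,0,5,0.024],[-0.0006,0.0077,0,0,0,5,0.024],[-0.0006,0.0077,0,0,0,5,0.024],[0,0.006,0,0,0,4,0.024],[0,0,0,0,0,0,0.024],[0,0,0,0,0,0,0.024]]'
python3 -c "
from h import *
st=np.array([.5463,-.2393]);a=np.radians(174.4)
need([*(st+.088*np.array([np.cos(a),np.sin(a)])),.097],84.4)"
```

```text
time: 7.57
tcp_pos: [0.4591, -0.2343, 0.0966]
tool_rot: [0.035, 0.999, -0.0, 0.0]
wrist_force: [-0.8, 0.1, 0.3]
gripper_width: 0.0241
finger_force: 0.0
pos [ 0.4591 -0.2343  0.0966] yawy 86.0 F [-0.8  0.1  0.3] w 0.0241 t 7.57 q6 -0.56 tilt [-0.001 -0.    -1.   ]
shift [ 0.0006  0.0035 -0.0004] rz 1.6
```

```bash
python3 -m creep '[[0,0.0018,0,0,0,1.6,0.024],[0,0.0017,0,0,0,0,0.024],[0,0.002,0,0,0,0,0.024],[0,0,0,0,0,0,0.024]]'; python3 -m creep '[[0,0.001,0,0,0,0,0.024],[0,0.001,0,0,0,0,0.024],[0,0,0,0,0,0,0.024]]'; python3 -m creep '[[0,0.001,0,0,0,0,0.024],[0,0.001,0,0,0,0,0.024],[0,0,0,0,0,0,0.024]]'
```

```text
time: 7.9
tcp_pos: [0.4594, -0.229, 0.0965]
tool_rot: [0.05, 0.999, -0.0, 0.0]
wrist_force: [-1.6, -2.0, 2.3]
gripper_width: 0.0239
finger_force: 1.3
time: 8.15
tcp_pos: [0.4594, -0.2283, 0.0965]
tool_rot: [0.051, 0.999, -0.002, -0.0]
wrist_force: [-3.2, -6.4, 0.4]
gripper_width: 0.0241
finger_force: 3.9
time: 8.4
tcp_pos: [0.4595, -0.2281, 0.0965]
tool_rot: [0.051, 0.999, -0.004, -0.0]
wrist_force: [-5.1, -14.0, -1.4]
gripper_width: 0.0239
finger_force: 7.0
```

The force rose to 14 N with no further travel, so the lever is at its stop. Releasing and rising.

```bash
python3 -m creep '[[0,-0.004,0,0,0,0,0.024],[0,0,0,0,0,0,0.05],[0,0,0,0,0,0,0.05],[0,0,0,0,0,0,0.05],[0,0,-0.02,0,0,0,0.05],[0,0,-0.02,0,0,0,0.05],[0,0,-0.025,0,0,0,0],[0,0,-0.03,0,0,0,0],[0,0,-0.03,0,0,0,0],[0,0,-0.03,0,0,0,0],[0,0,-0.03,0,0,0,0],[0,0,-0.03,0,0,0,0],[0,0,-0.03,0,0,0,0],[0,0,0,0,0,0,0]]'
python3 -c "
from h import *
need([.6508,-.0474,.345],84.4)"
```

```text
time: 9.57
tcp_pos: [0.4609, -0.2288, 0.3473]
tool_rot: [0.05, 0.999, -0.002, 0.004]
wrist_force: [0.9, -0.0, 0.5]
gripper_width: 0.0001
finger_force: 0.0
pos [ 0.4609 -0.2288  0.3473] yawy 84.3 F [ 0.9 -0.   0.5] w 0.0001 t 9.57 q6 -0.52 tilt [-0.008 -0.003 -1.   ]
shift [-0.1707  0.1995  0.003 ] rz -0.1
```

```bash
python3 -m creep '[[-0.0171,0.02,0,0,0,0,0],[-0.0171,0.02,0,0,0,0,0],[-0.0171,0.02,0,0,0,0,0],[-0.0171,0.02,0,0,0,0,0],[-0.0171,0.02,0,0,0,0,0],[-0.0171,0.02,0,0,0,0,0],[-0.0171,0.02,0,0,0,0,0],[-0.0171,0.02,0,0,0,0,0],[-0.0171,0.02,0,0,0,0,0],[-0.0171,0.02,0,0,0,0,0],[0,0,0,0,0,0,0]]'
python3 - <<'E'
from h import *
need([.6508,-.0474,.275],84.4)
s=capture("side")[:,:,::-1];t=capture("top")[:,:,::-1]
def T(im,x,y):return cv2.resize(im[y:y+75,x:x+100],(400,300),interpolation=cv2.INTER_CUBIC)
cv2.imwrite("pics/m3.png",np.hstack([T(s,260,140),T(t,395,215)]))
E
```

```text
time: 10.48
tcp_pos: [0.6519, -0.0428, 0.339]
tool_rot: [0.048, 0.999, 0.001, -0.001]
wrist_force: [-1.4, 0.1, -1.6]
gripper_width: -0.0004
finger_force: 0.0
pos [ 0.6519 -0.0428  0.339 ] yawy 84.5 F [-1.4  0.1 -1.6] w -0.0004 t 10.48 q6 -0.09 tilt [ 0.002  0.003 -1.   ]
shift [ 0.0005 -0.0048  0.064 ] rz 0.1
```

View pics/m3.png

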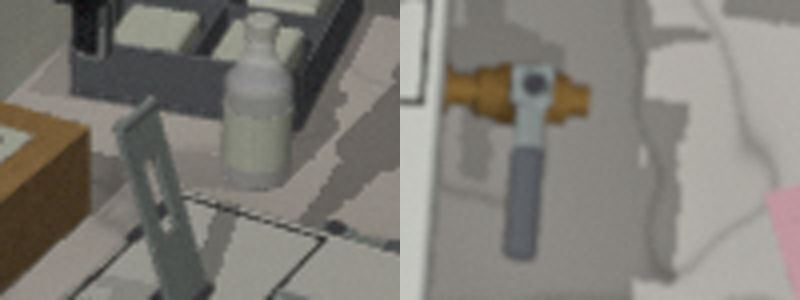

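The top tile shows the lever across the pipe, parallel to the chest's edge, from (535,85) to (520,255), so the cock is shut. The side tile shows the strap still upright and untouched at (160,200). Now I'll go down behind the strap and sweep it over.

```bash
python3 -m creep '[[0,-0.0048,0.018,0,0,0,0],[0,0,0.018,0,0,0,0],[0,0,0.018,0,0,0,0],[0.014,0,-0.001,0,0,0,0],[0.014,0,-0.001,0,0,0,0],[0.014,0,-0.001,0,0,0,0],[0.014,0,-0.002,0,0,0,0],[0.011,0,-0.0005,0,0,0,0],[0.011,0,-0.0005,0,0,0,0],[0.011,0,-0.001,0,0,0,0],[0.0103,0,0.004,0,0,0,0],[0.0103,0,0.004,0,0,0,0],[0.0103,0,0.004,0,0,0,0],[0.009,0,0.0065,0,0,0,0],[0.009,0,0.0065,0,0,0,0],[0.009,0,0.0067,0,0,0,0],[0,0,0,0,0,0,0]]'
python3 - <<'E'
from h import *
cx=np.array([np.cos(np.radians(-5.6)),np.sin(np.radians(-5.6))])
need([*(np.array([.5811,-.0405])-.0774*cx),.2601],84.4)
cv2.imwrite("pics/m4.png",grab("","side",(260,130,400,235),4))
E
```

```text
time: 12.0
tcp_pos: [0.5001, -0.037, 0.2617]
tool_rot: [0.051, 0.999, 0.0, -0.001]
wrist_force: [-0.1, 0.8, 0.4]
gripper_width: -0.0002
finger_force: 0.0
pos [ 0.5001 -0.037   0.2617] yawy 84.1 F [-0.1  0.8  0.4] w -0.0002 t 12.00 q6 -0.13 tilt [ 0.003  0.    -1.   ]
shift [-0.0036  0.0044  0.0016] rz -0.3
```

View pics/m4.png

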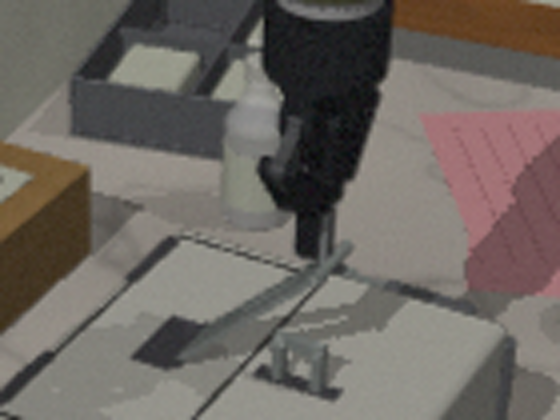

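The strap is being pushed down ahead of the fingertip, with its end at (345,250). Continuing.

```bash
python3 -m creep '[[0.007,0.002,0.009,0,0,0.2,0],[0.007,0.002,0.009,0,0,0,0],[0.006,0,0.009,0,0,0,0],[0.006,0,0.01,0,0,0,0],[0.005,0,0.01,0,0,0,0],[0.005,0,0.01,0,0,0,0],[0.002,0,0.01,0,0,0,0],[0.002,0,0.012,0,0,0,0],[0.001,0,0.006,0,0,0,0],[0,0,0,0,0,0,0]]'; python3 -m creep '[[0,0,0.003,0,0,0,0],[0,0,0.002,0,0,0,0],[0,0,0,0,0,0,0]]'
python3 - <<'E'
from h import *
cx=np.array([np.cos(np.radians(-5.6)),np.sin(np.radians(-5.6))])
need([*(np.array([.5811,-.0405])-.122*cx),.169],84.4)
E
```

```text
time: 12.88
tcp_pos: [0.4619, -0.0288, 0.1767]
tool_rot: [0.053, 0.999, 0.0, -0.001]
wrist_force: [-0.5, -0.3, -0.3]
gripper_width: -0.0
finger_force: 0.0
time: 13.13
tcp_pos: [0.463, -0.0288, 0.1728]
tool_rot: [0.052, 0.999, -0.0, 0.0]
wrist_force: [0.6, -0.0, -0.3]
gripper_width: -0.0
finger_force: 0.0
pos [ 0.463  -0.0288  0.1728] yawy 84.0 F [ 0.6 -0.  -0.3] w -0.0000 t 13.13 q6 -0.13 tilt [-0.001 -0.    -1.   ]
shift [ 0.0034 -0.0001  0.0038] rz -0.4
```

```bash
python3 -m creep '[[0.002,0,0.002,0,0,0,0],[0,0,0.002,0,0,0,0],[0,0,0,0,0,0,0]]'; python3 -m creep '[[0,0,0.001,0,0,0,0],[0,0,0.001,0,0,0,0],[0,0,0,0,0,0,0]]';python3 -m creep '[[0,0,0.001,0,0,0,0],[0,0,0.001,0,0,0,0],[0,0,0,0,0,0,0]]'
```

```text
time: 13.38
tcp_pos: [0.461, -0.0285, 0.1699]
tool_rot: [0.052, 0.999, -0.0, 0.001]
wrist_force: [-1.7, -0.6, 8.1]
gripper_width: -0.0002
finger_force: 4.1
time: 13.63
tcp_pos: [0.461, -0.0285, 0.1696]
tool_rot: [0.052, 0.999, -0.0, 0.001]
wrist_force: [-6.7, 1.3, 22.5]
gripper_width: -0.0002
finger_force: 10.9
time: 13.88
tcp_pos: [0.4611, -0.0285, 0.1692]
tool_rot: [0.052, 0.999, -0.001, 0.002]
wrist_force: [-11.3, 2.4, 35.8]
gripper_width: -0.0
finger_force: 17.6
```

The stop shows at 22–36 N with no travel, so the strap is flat. Rising and going to the pin.

```bash
python3 -m creep '[[0,0,-0.01,0,0,0,0],[0,0,-0.02,0,0,0,0],[0,0,-0.03,0,0,0,0.05],[0,0,-0.03,0,0,0,0.05],[0,0,-0.03,0,0,0,0.05],[0,0.0205,0,0,0,0,0.05],[0,0.0205,0,0,0,0,0.05],[0,0.0205,0,0,0,0,0.05],[0,0.0205,0,0,0,0,0.05],[0,0.0205,0,0,0,0,0.05],[0,0.0205,0,0,0,0,0.05],[0,0.0205,0,0,0,0,0.05],[0,0.0205,0,0,0,0,0.05],[0,0.0205,0,0,0,0,0.05],[0,0.0205,0,0,0,0,0.05],[0,0.0205,0,0,0,0,0.05],[0,0.0205,0,0,0,0,0.05],[0,0.0205,0,0,0,0,0.05],[0,0.0205,0,0,0,0,0.05],[0,0.0205,0,0,0,0,0.05]]'
python3 - <<'E'
from h import *
need([.443,.2985,.10],97.7)
t=capture("top")[:,:,::-1];s=capture("side")[:,:,::-1]
def T(im,x,y):return cv2.resize(im[y:y+75,x:x+100],(400,300),interpolation=cv2.INTER_CUBIC)
cv2.imwrite("pics/m5.png",np.hstack([T(s,280,175),T(t,300,190)]))
E
```

```text
time: 15.55
tcp_pos: [0.4928, 0.2784, 0.2845]
tool_rot: [0.052, 0.999, -0.0, -0.0]
wrist_force: [1.4, -0.8, 0.2]
gripper_width: 0.0504
finger_force: 0.0
pos [0.4928 0.2784 0.2845] yawy 84.0 F [ 1.4 -0.8  0.2] w 0.0504 t 15.55 q6 0.48 tilt [ 0. -0. -1.]
shift [0.0516 0.0148 0.1845] rz -13.7
```

View pics/m5.png

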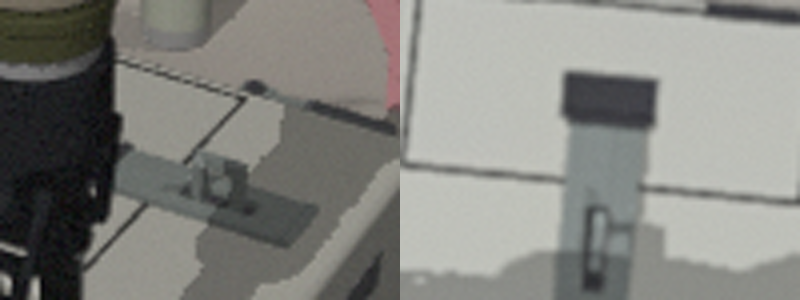

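The strap lies flat with the loop standing through its slot, at side tile (220,180) and top tile (595,245). Now the pin.

```bash
python3 -m creep '[[0.0129,0.0037,0.02,0,0,0,0.05],[0.0129,0.0037,0.02,0,0,0,0.05],[0.0129,0.0037,0.02,0,0,0,0.05],[0.0129,0.0037,0.02,0,0,0,0.05],[0,0,0.02,0,0,-6.9,0.05],[0,0,0.02,0,0,-6.8,0.05],[0,0,0.02,0,0,0,0.05],[0,0,0.02,0,0,0,0.05],[0,0,0.02,0,0,0,0.05],[0,0,0,0,0,0,0.05],[0,0,0,0,0,0,0.05]]'
python3 -c "
from h import *
need([.443,.2985,.0285],97.7)"
```

```text
time: 16.57
tcp_pos: [0.4422, 0.2965, 0.1039]
tool_rot: [-0.067, 0.998, -0.001, -0.001]
wrist_force: [-0.5, 0.0, -0.3]
gripper_width: 0.05
finger_force: 0.0
pos [0.4422 0.2965 0.1039] yawy 97.7 F [-0.5  0.  -0.3] w 0.0500 t 16.57 q6 0.31 tilt [ 0.003 -0.001 -1.   ]
shift [-0.0013  0.002   0.0754] rz -0.0
```

```bash
python3 -m creep '[[-0.001,0.002,0.015,0,0,0,0.05],[0,0,0.015,0,0,0,0.05],[0,0,0.015,0,0,0,0.05],[0,0,0.015,0,0,0,0.05],[0,0,0.012,0,0,0,0.05],[0,0,0,0,0,0,0.05]]'
python3 -c "
from h import *
need([.443,.2985,.0285],97.7)"
python3 -m creep '[[0,0,0,0,0,0,0.03],[0,0,0,0,0,0,0.015],[0,0,0,0,0,0,0.01],[0,0,0,0,0,0,0.01],[0,0,0,0,0,0,0.01],[0,0,0,0,0,0,0.01]]' 40
python3 -c "
from h import *
need([.443,.2985,.0285],97.7)"
```

```text
time: 17.07
tcp_pos: [0.4435, 0.2991, 0.032]
tool_rot: [-0.067, 0.998, -0.0, -0.001]
wrist_force: [-0.9, -0.4, 0.6]
gripper_width: 0.0498
finger_force: 0.0
pos [0.4435 0.2991 0.032 ] yawy 97.7 F [-0.9 -0.4  0.6] w 0.0498 t 17.07 q6 0.31 tilt [ 0.001 -0.001 -1.   ]
shift [ 0.0006 -0.0005  0.0035] rz -0.0
time: 17.57
tcp_pos: [0.4452, 0.3001, 0.0343]
tool_rot: [-0.067, 0.998, 0.0, 0.002]
wrist_force: [-0.6, 0.7, 6.7]
gripper_width: 0.0194
finger_force: 40.3
pos [0.4452 0.3001 0.0343] yawy 97.7 F [-0.6  0.7  6.7] w 0.0194 t 17.57 q6 0.31 tilt [-0.003  0.001 -1.   ]
shift [ 0.0024 -0.0013  0.0058] rz -0.0
```

```bash
python3 -m creep '[[0,0,-0.01,0,0,0,0.01],[0,0,-0.02,0,0,0,0.01],[0,0,-0.025,0,0,0,0.01],[0,0,-0.025,0,0,0,0.01],[0,0,-0.025,0,0,0,0.01],[0,0,-0.025,0,0,0,0.01],[0,0,-0.025,0,0,0,0.01],[0,0,-0.025,0,0,0,0.01],[0,0,-0.025,0,0,0,0.01],[0,0,-0.02,0,0,0,0.01],[0,0,0,0,0,0,0.01]]'
python3 -m creep '[[0,0,0,0,0,-7,0.01],[0,0,0,0,0,-7,0.01],[0,0,0,0,0,-7,0.01],[0,0,0,0,0,-7,0.01],[0,0,0,0,0,-7,0.01],[0,0,0,0,0,-7,0.01],[0,0,0,0,0,-7,0.01],[0,0,0,0,0,-7,0.01],[0,0,0,0,0,-7,0.01],[0,0,0,0,0,-7,0.01],[0,0,0,0,0,-6.7,0.01],[0,0,0,0,0,0,0.01]]'
python3 -c "
from h import *
need([.514,.097,.25],174.4)"
```

```text
time: 18.48
tcp_pos: [0.4454, 0.3004, 0.263]
tool_rot: [-0.067, 0.998, 0.001, 0.004]
wrist_force: [0.4, 0.9, -0.9]
gripper_width: 0.0189
finger_force: 39.4
time: 19.48
tcp_pos: [0.4433, 0.2994, 0.257]
tool_rot: [-0.673, 0.74, 0.0, -0.001]
wrist_force: [0.5, 0.1, -0.5]
gripper_width: 0.0192
finger_force: 39.4
pos [0.4433 0.2994 0.257 ] yawy 174.6 F [ 0.5  0.1 -0.5] w 0.0192 t 19.48 q6 -1.03 tilt [ 0.001  0.001 -1.   ]
shift [ 0.1947 -0.0896  0.007 ] rz 0.2
```

```bash
python3 -m creep '[[0.0162,-0.0075,0,0,0,0,0.01],[0.0162,-0.0075,0,0,0,0,0.01],[0.0162,-0.0075,0,0,0,0,0.01],[0.0162,-0.0075,0,0,0,0,0.01],[0.0162,-0.0075,0,0,0,0,0.01],[0.0162,-0.0075,0,0,0,0,0.01],[0.0162,-0.0075,0,0,0,0,0.01],[0.0162,-0.0075,0,0,0,0,0.01],[0.0162,-0.0075,0,0,0,0,0.01],[0.0162,-0.0075,0,0,0,0,0.01],[0.0162,-0.0075,0,0,0,0,0.01],[0.0162,-0.0075,0,0,0,0,0.01],[0,0,0.02,0,0,0,0.01],[0,0,0.02,0,0,0,0.01],[0,0,0.02,0,0,0,0.01],[0,0,0,0,0,0,0.01],[0,0,0,0,0,0,0.01],[0,0,0,0,0,0,0.01]]'
python3 - <<'E'
from h import *
need([.514,.097,.19],174.4)
t=capture("top")[:,:,::-1];s=capture("side")[:,:,::-1]
def T(im,x,y):return cv2.resize(im[y:y+75,x:x+100],(400,300),interpolation=cv2.INTER_CUBIC)
cv2.imwrite("pics/m6.png",np.hstack([T(s,270,180),T(t,270,205)]))
E
```

```text
time: 20.98
tcp_pos: [0.5146, 0.0974, 0.1984]
tool_rot: [-0.671, 0.741, -0.0, 0.0]
wrist_force: [0.6, -0.0, -0.4]
gripper_width: 0.0191
finger_force: 39.3
pos [0.5146 0.0974 0.1984] yawy 174.3 F [ 0.6 -0.  -0.4] w 0.0191 t 20.98 q6 -1.44 tilt [ 0.    -0.001 -1.   ]
shift [0.0005 0.0006 0.0084] rz -0.1
```

View pics/m6.png

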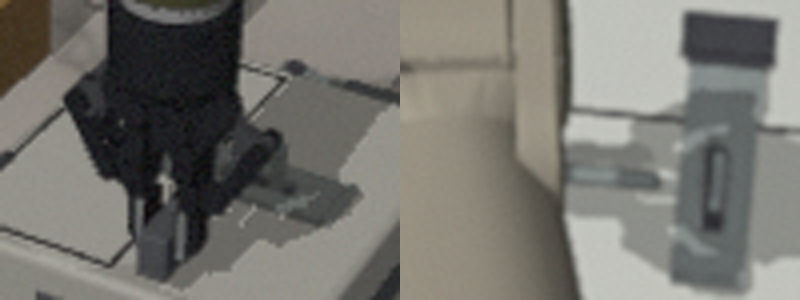

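The side tile shows the handle held upright with its rear face at about (153,255). The top tile shows the shaft level with the loop, its tip at (658,181) just short of the strap, and the loop at about (717,182). That's the last picture, so the rest goes by numbers.

Run:
```python
from h import *
np.set_printoptions(precision=4,suppress=True)
a=np.radians(-5.6);cx=np.array([np.cos(a),np.sin(a)]);cy=np.array([-cx[1],cx[0]])
lp=np.array([.5015,-.0324])
t=capture("top");s=capture("side")
# sub-pixel shaft centreline, brightness-weighted columns
g=cv2.cvtColor(t,cv2.COLOR_RGB2GRAY).astype(float)
for u in(314,318,322,326,330,333,335,337):print(u,g[242:256,u].astype(int))
print("loop cols 340..358 rows 238..266");print(g[238:266:1,343:357].astype(int))
for z in(.166,.170,.174):
    tip=plane("top",(334.5,250.25),z)[:2];b=plane("top",(311.3,248.1),z)[:2]
    d=tip-b;print(z,"tip rel loop cx,cy",(tip-lp)@cx,(tip-lp)@cy,"shaft yaw",np.degrees(np.arctan2(d[1],d[0])))
    R=tip+.12*cy;print(" rear bottom px",proj("side",[*R,z-.006]),"rear top",proj("side",[*R,z+.026]))
gs=cv2.cvtColor(s,cv2.COLOR_RGB2GRAY)
print(gs[232:254,300:316])
```

```text
314 [117 122 128 122 122 136 133 116 114 130 139 144 141 140]
318 [117 122 129 127 120 131 138 127 116 126 140 142 142 139]
322 [123 118 125 128 123 129 141 132 119 124 141 141 142 140]
326 [119 119 121 127 119 100 102  98  93 108 130 143 143 141]
330 [121 119 121 132 137 119 101  98  96  98 128 166 168 148]
333 [134 133 134 137 137 114  94  91  87  97 123 150 152 143]
335 [141 140 140 140 146 158 151 125 119 131 141 143 143 146]
337 [144 142 141 142 143 159 177 171 148 142 141 144 163 166]
loop cols 340..358 rows 238..266
[[140 139 139 131 116 111 118 122 114 105  99 100 102 100]
 [141 141 137 124 101  89  94 101 102  98  99 102 103 101]
 [137 131 123 106  89  81  84  93  99  99 103 102 102 100]
 [127 116 101  84  75  71  75  82  90  98 101 103 101 103]
 [115 103  90  77  62  61  74  73  78  94 102 102 101 100]
 [103  98  92  74  59  74  91  90  81  86  99 103 101 103]
 [100 101  91  70  62  84 106 106  84  87  99 103 104 100]
 [103 100  91  71  62  87 105 106  89  89  99 101 101 101]
 [103 103  92  74  66  86 104 101  91  92 100 105 103 102]
 [102 101  94  71  60  86 103 101  91  9
[... 2341 characters left out ...]
  69  69  56  39  57 103  96]
 [106 148 145 141  96  70  69  69  70  69  67  51  39  55 102  93]
 [143 144 144 137  93  71  69  67  70  67  65  54  36  43  55  77]
 [129 129 129 124  76  65  67  68  67  72  67  55  39  42  72 106]
 [129 130 129 122  76  64  69  69  68  71  70  54  36  57  90 105]
 [132 130 131 123  87  79  78  67  69  67  63  51  52  93 101 103]
 [131 130 131 129 130 125 106  84  77  71  63  62  80 103 105 105]
 [143 139 136 131 132 128 129 129 126 110  84  91 108 105 100 105]
 [158 153 150 142 138 132 130 130 133 147 146 147 139 109 110 106]
 [157 162 160 157 153 148 142 137 134 133 145 146 144 149 141 117]
 [143 152 154 159 162 161 157 153 146 144 137 131 132 143 144 145]]
```

Laterally the shaft's line meets the loop centre within about 1 mm, and the yaw matches. The height is uncertain by ±3 mm, so I'll touch the strap with the tip to fix it.

```bash
python3 -m creep '[[0.01,0,0.003,0,0,0,0.01],[0.01,0,0.003,0,0,0,0.01],[0,0,0.003,0,0,0,0.01],[0,0,0.003,0,0,0,0.01],[0,0,0,0,0,0,0.01],[0,0,0,0,0,0,0.01]]'; python3 -m creep '[[0,0,0.001,0,0,0,0.01],[0,0,0.001,0,0,0,0.01],[0,0,0,0,0,0,0.01]]'; python3 -m creep '[[0,0,0.001,0,0,0,0.01],[0,0,0.001,0,0,0,0.01],[0,0,0,0,0,0,0.01]]'; python3 -c "
from h import *
a=np.radians(-5.6);need([.5015+.0976*.11,-.0324+.9952*.11,.182],174.4)"
```

```text
time: 21.68
tcp_pos: [0.5122, 0.0773, 0.1852]
tool_rot: [-0.672, 0.741, 0.0, -0.0]
wrist_force: [-0.5, 0.1, -0.8]
gripper_width: 0.0194
finger_force: 39.3
time: 21.93
tcp_pos: [0.5124, 0.0776, 0.1834]
tool_rot: [-0.672, 0.741, 0.0, -0.0]
wrist_force: [-0.9, -0.1, -1.6]
gripper_width: 0.0192
finger_force: 39.3
time: 22.18
tcp_pos: [0.5123, 0.0775, 0.1814]
tool_rot: [-0.672, 0.741, 0.0, -0.0]
wrist_force: [-0.4, 0.3, -0.5]
gripper_width: 0.0193
finger_force: 39.3
pos [0.5123 0.0775 0.1814] yawy 174.4 F [-0.4  0.3 -0.5] w 0.0193 t 22.18 q6 -1.48 tilt [ 0.  0. -1.]
shift [ 0.0004  0.0001 -0.0006] rz -0.0
```

```bash
for i in 1; do python3 -m creep '[[0,0,0.001,0,0,0,0.01],[0,0,0,0,0,0,0.01],[0,0,0,0,0,0,0.01]]'|head -4; done; python3 -m creep '[[0,0,0.001,0,0,0,0.01],[0,0,0,0,0,0,0.01],[0,0,0,0,0,0,0.01]]'|head -4; python3 -m creep '[[0,0,0.001,0,0,0,0.01],[0,0,0,0,0,0,0.01],[0,0,0,0,0,0,0.01]]'|head -4
```

```text
time: 22.43
tcp_pos: [0.5124, 0.0774, 0.1805]
tool_rot: [-0.672, 0.741, -0.0, -0.0]
wrist_force: [-0.3, 0.8, -1.0]
time: 22.68
tcp_pos: [0.5124, 0.0774, 0.1795]
tool_rot: [-0.672, 0.741, -0.0, -0.0]
wrist_force: [0.2, 0.2, -1.2]
time: 22.93
tcp_pos: [0.5126, 0.0774, 0.1788]
tool_rot: [-0.672, 0.741, -0.0, 0.0]
wrist_force: [0.0, 1.1, 0.2]
```

```bash
python3 -m creep '[[0,0,0.001,0,0,0,0.01],[0,0,0,0,0,0,0.01],[0,0,0,0,0,0,0.01]]'|head -4;  python3 -m creep '[[0,0,0.001,0,0,0,0.01],[0,0,0,0,0,0,0.01],[0,0,0,0,0,0,0.01]]'|head -4
```

```text
time: 23.18
tcp_pos: [0.5127, 0.0775, 0.1781]
tool_rot: [-0.672, 0.741, -0.0, 0.0]
wrist_force: [-1.1, 0.9, 4.6]
time: 23.43
tcp_pos: [0.5127, 0.0777, 0.1768]
tool_rot: [-0.672, 0.741, -0.0, 0.0]
wrist_force: [0.3, 2.6, 3.3]
```

Contact came at TCP z of about 0.1785, which puts the shaft axis 28 mm below the TCP and agrees with the grasp. Raising 5 mm and inserting in steps.

```bash
python3 -m creep '[[0,0,-0.003,0,0,0,0.01],[0,0,-0.003,0,0,0,0.01],[0,0,0,0,0,0,0.01],[0,0,0,0,0,0,0.01]]'|head -4;  python3 -m creep '[[0.004,0,0,0,0,0,0.01],[0.004,0,0,0,0,0,0.01],[0.004,0,0,0,0,0,0.01],[0,0,0,0,0,0,0.01]]'|head -4; python3 -m creep '[[0.004,0,0,0,0,0,0.01],[0.004,0,0,0,0,0,0.01],[0,0,0,0,0,0,0.01]]'|head -4
python3 -m creep '[[0.004,0,0,0,0,0,0.01],[0.004,0,0,0,0,0,0.01],[0,0,0,0,0,0,0.01]]'|head -4
python3 -c "
from h import *
l=np.array([.5015,-.0324]);cy=np.array([.0976,.9952]);c=state()['tcp_pos'][:2]-l;print(c@cy,c@[cy[1],-cy[0]])"
```

```text
time: 23.77
tcp_pos: [0.5123, 0.0772, 0.1823]
tool_rot: [-0.672, 0.741, 0.0, -0.0]
wrist_force: [-0.1, -0.1, -1.6]
time: 24.1
tcp_pos: [0.5111, 0.0646, 0.1824]
tool_rot: [-0.671, 0.741, -0.0, -0.0]
wrist_force: [0.2, 0.1, -1.1]
time: 24.35
tcp_pos: [0.5104, 0.0568, 0.1826]
tool_rot: [-0.671, 0.741, -0.0, -0.0]
wrist_force: [0.2, 0.4, -1.5]
time: 24.6
tcp_pos: [0.5097, 0.0489, 0.1826]
tool_rot: [-0.671, 0.741, -0.0, -0.0]
wrist_force: [-0.0, -0.4, -0.2]
0.0817259319754377 0.000197858942075484
```

```bash
python3 -m creep '[[0.005,0,0,0,0,0,0.01],[0.005,0,0,0,0,0,0.01],[0.005,0,0,0,0,0,0.01],[0.005,0,0,0,0,0,0.01],[0,0,0,0,0,0,0.01]]'|head -4;  python3 -m creep '[[0.005,0,0,0,0,0,0.01],[0.005,0,0,0,0,0,0.01],[0.005,0,0,0,0,0,0.01],[0.005,0,0,0,0,0,0.01],[0,0,0,0,0,0,0.01]]'|head -4
python3 -c "
from h import *
l=np.array([.5015,-.0324]);cy=np.array([.0976,.9952]);c=state()['tcp_pos'][:2]-l;print(c@cy,c@[cy[1],-cy[0]])
g=cv2.cvtColor(capture('top'),cv2.COLOR_RGB2GRAY);print(g[243:260,346:378:1])
for d in(-.01,-.03,-.05):print(d,proj('top',[*(l+d*cy),.155]))"
```

```text
time: 25.02
tcp_pos: [0.5077, 0.0287, 0.1826]
tool_rot: [-0.671, 0.741, -0.0, -0.0]
wrist_force: [-1.0, -0.2, -1.1]
time: 25.43
tcp_pos: [0.5058, 0.0088, 0.1826]
tool_rot: [-0.671, 0.741, -0.0, -0.0]
wrist_force: [0.2, -0.6, -0.9]
0.04146450068111894 0.00020635826114675463
[[ 86  91 126 146 150 151 149 150 150 150 150 148 120  93 117 138 144 141
  142 144 145 163 181 191 194 193 196 192 191 181 171 156]
 [ 85  95 138 155 153 149 150 149 152 148 152 147 121 104 127 141 142 142
  142 144 161 181 192 194 193 193 190 183 169 156 148 142]
 [ 86  93 134 154 152 151 150 150 152 150 152 146 121 118 134 142 143 143
  139 145 158 171 173 174 172 173 169 157 149 143 138 140]
 [ 88  94 137 155 154 149 148 147 151 151 152 144 122 127 139 143 141 143
  142 141 145 146 147 144 144 146 144 143 141 140 141 141]
 [ 88  98 135 153 151 150 151 150 150 150 150 138 123 122 131 134 132 131
  133 132 132 132 134 139 141 141 141 140 142 142 142 142]
 [ 91 105 138 152 150 150 149 149 148 153 148 131 115 115 121 122 120 123
  122 120 120 121 127 137 141 142 141 140 142 141 141 141]
 [ 93 109 139 148 149 148 14
[... 837 characters left out ...]
05 105
  101  99  97  98  96  95 102 120 139 141 143 142 143 140]
 [ 96  91  89  85  95 115 130 135 137 135 119 112 126 127 125 128 129 124
  122 121 119 117 119 122 123 133 141 142 142 141 142 141]
 [ 95  92  84  84  81  96 114 127 136 133 116 117 132 140 140 142 140 140
  139 141 139 138 140 141 139 141 143 142 142 143 143 141]
 [ 97  91  88  82  83  83  94 117 128 128 112 117 135 143 142 143 143 143
  142 141 143 143 141 143 142 140 142 141 142 142 140 142]
 [ 98  94  88  86  81  78  83 106 115 114 105 117 137 142 140 143 142 141
  142 141 143 141 142 142 141 143 143 142 141 142 141 142]]
-0.01 [352.97480113 251.81523867]
-0.03 [361.09391407 252.52882246]
-0.05 [369.21565004 253.24263679]
```

The shaft shows beyond the loop out to column 371 in the top view, so it is through. Now the last ~18 mm, until the handle meets the loop.

```bash
python3 -m creep '[[0.005,0,0,0,0,0,0.01],[0.005,0,0,0,0,0,0.01],[0.003,0,0,0,0,0,0.01],[0,0,0,0,0,0,0.01]]'|head -4;  python3 -m creep '[[0.002,0,0,0,0,0,0.01],[0,0,0,0,0,0,0.01]]'|head -4;  python3 -m creep '[[0.0015,0,0,0,0,0,0.01],[0,0,0,0,0,0,0.01]]'|head -4;  python3 -m creep '[[0.0015,0,0,0,0,0,0.01],[0,0,0,0,0,0,0.01]]'|head -4
```

```text
time: 25.82
tcp_pos: [0.5045, -0.0038, 0.1826]
tool_rot: [-0.671, 0.741, -0.0, -0.0]
wrist_force: [0.1, -0.3, -0.6]
time: 25.98
tcp_pos: [0.5043, -0.0054, 0.1826]
tool_rot: [-0.672, 0.741, -0.0, -0.0]
wrist_force: [1.0, 0.6, -0.6]
time: 26.15
tcp_pos: [0.5042, -0.0064, 0.1826]
tool_rot: [-0.672, 0.741, 0.0, 0.0]
wrist_force: [-0.7, 2.0, -0.3]
time: 26.32
tcp_pos: [0.5042, -0.0066, 0.1827]
tool_rot: [-0.672, 0.741, 0.001, 0.002]
wrist_force: [1.4, 6.1, -0.2]
```

```bash
python3 -m creep '[[0,0,0.0012,0,0,0,0.01],[0,0,0.0012,0,0,0,0.01],[0,0,0.001,0,0,0,0.01],[0,0,0,0,0,0,0.01],[0,0,0,0,0,0,0.01]]'; python3 -m creep '[[0,0,0,0,0,0,0.022],[0,0,0,0,0,0,0.026],[0,0,0,0,0,0,0.03],[0,0,0,0,0,0,0.04],[0,0,0,0,0,0,0.04],[0,0,0,0,0,0,0.04]]'; python3 -m creep '[[0,0,-0.01,0,0,0,0.04],[0,0,-0.015,0,0,0,0.04],[0,0,-0.02,0,0,0,0.04],[0,0,-0.03,0,0,0,0.04],[0,0,-0.03,0,0,0,0.04],[-0.03,0,-0.03,0,0,0,0.04],[-0.03,0,0,0,0,0,0.04],[-0.03,0,0,0,0,0,0.04],[-0.03,0,0,0,0,0,0.04],[-0.03,0,0,0,0,0,0.04],[-0.03,0,0,0,0,0,0.04],[-0.03,0,0,0,0,0,0.04],[-0.03,0,0,0,0,0,0.04],[0,0,0,0,0,0,0.04]]'
```

```text
time: 26.73
tcp_pos: [0.5045, -0.0066, 0.1796]
tool_rot: [-0.672, 0.74, 0.001, 0.002]
wrist_force: [2.0, 6.0, 1.1]
gripper_width: 0.0192
finger_force: 39.8
time: 27.23
tcp_pos: [0.504, -0.0084, 0.1792]
tool_rot: [-0.672, 0.741, -0.0, -0.0]
wrist_force: [0.6, -1.5, 0.4]
gripper_width: 0.0398
finger_force: 0.0
time: 28.4
tcp_pos: [0.5275, 0.2345, 0.3139]
tool_rot: [-0.673, 0.739, 0.0, 0.001]
wrist_force: [0.1, -0.1, 0.2]
gripper_width: 0.0401
finger_force: 0.0
```

Run:
```python
from h import *
l=np.array([.5015,-.0324]);cy=np.array([.0976,.9952]);cx=np.array([.9952,-.0976])
for n,d,z in(("loop front face top",.004,.175),("handle front top",.004,.177),("handle rear top",.049,.177),("tip",-.071,.151)):print(n,proj("top",[*(l+d*cy),z]),proj("side",[*(l+d*cy),z]))
g=cv2.cvtColor(capture("top"),cv2.COLOR_RGB2GRAY);print(g[240:258:2,322:384])
s=capture("side");g2=cv2.cvtColor(s,cv2.COLOR_RGB2GRAY);print(g2[206:238:2,312:352])
```

```text
loop front face top [347.59426051 250.36167198] [333.67657587 216.3850066 ]
handle front top [347.62483015 250.26485323] [333.71570229 215.73724941]
handle rear top [329.10283049 248.63736421] [325.9605131  224.50434804]
tip [377.60709372 254.17332293] [345.19638009 210.21324378]
[[140 138 139 139 137 126 120 118 120 120 118 120 116 119 116 120 126 129
  119 116 118 110 101  95  91  85  83  87  94  97 100 101 103 102 100 100
  105 126 140 142 140 141 144 148 145 149 164 171 170 169 169 170 167 165
  164 163 164 164 160 148 139 135]
 [169 168 169 167 155 134 123 122 119 119 119 119 117 119 120 120 119 116
  100  86  81  86  85  84  77  63  63  72  74  77  94 100 104 106 104  99
  107 131 140 142 141 140 139 141 140 138 140 140 141 138 138 139 140 140
  140 139 139 139 138 139 140 139]
 [195 193 195 193 182 171 171 168 153 130 121 118 116 119 118 118 120 118
  101  88  85  87  87  82  71  62  86 104 104  86  84  96 102 102  99 100
  110 131 138 141 140 141 140 139 144 140 139 140 142 140 139 140 140 139
  141 140 141 141 141 141 141 140]
 [193 192 193 192 186 176 168 133  95  76  76  8
[... 3467 characters left out ...]
  78  77  77
   83  84  80  77]
 [ 43  80 109 103 102  86  87  86  87  90  88  86  65  69  68  66  50  49
   49  44  42  50  64  68  76  75  79  76  79  79  82  82  81  87 107 106
  105 101  79  82]
 [107 105 106  86  87  90  87  86  89  94 103 126  90  69  66  70  71  68
   62  57  83 106 102  92  83  75  73  69  68  76 104 105 104 108 107 107
   99  78  76  77]
 [104 107 104 107 104  93 106 132 130 132 128 130 129 130 130 125 102  80
   95 113 120 147 140 104 107 105 106 105 107 106 122 109 103 101  92  68
   75  74  70  75]
 [104 106 107 106 107 118 148 149 148 149 145 147 144 136 146 134 136 146
  147 148 148 140 108 105 103 106 104 104 103 114 142 139 105 106 105 101
   82  74  70  67]]
```

The top view matches the prediction for a seated pin to the pixel: handle from column 329.5 to 347, directly against the loop, and shaft tip at 377. Handing in.

```bash
python3 -c "
from plant import *
print(finish_job())"
```

```text
the job is handed in; nothing more can be done
None
```

The job is handed in after about 28 s of robot time: the drain cock is shut against its stop, the hasp strap lies flat over the loop, and the locking pin is through the loop with its handle against it; I saw nothing else disturbed, though I didn't check every bystander at the end.

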